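# Set the spoke-threading machine to its second feed and start it

## Task

Push the red-handled feed lever on top of the spoke-threading machine past its first click position (yellow dot) all the way round to its second stop (green dot), without gripping the handle. Then, with the lever there, press the green start button right down for a moment and let it come up again. Do not press the red stop button, and leave the oil bottle, the wheel hub and the roll of tape standing where they are.

Things in the scene. Friction and masses are not known exactly. Their poses are not given: they have to be found in the camera images.
- machine: blue spoke-threading machine fixed to the bench, 180 x 180 mm on plan, with an aluminium dial plate on top at 105 mm above the bench; a dark threading head 22 mm deep and 100 mm wide stands on its far (+x) edge, up to 154 mm above the bench. Origin: centre of its underside; its front looks along its own -x; z up
- lever_pivot (a point): the lever's upright hinge axis, at the height of the dial plate (105 mm above the bench)
- lever_handle (a point): centre, half-way up, of the lever's upright round red handle: 18 mm in diameter, 40 mm tall, from 121 to 161 mm above the bench, this point at 141 mm. It stands on the end of a flat steel arm (12 mm wide, its top at 121 mm), 90 mm from the hinge axis. It sweeps level over the dial plate, about 100 mm along the arc, anticlockwise seen from above: from the white dot, past the yellow dot, to the green dot. Clear space on all sides of the handle
- feed_lever (a joint): lever angle, rad, about the upright hinge axis, growing anticlockwise seen from above: 0 = off (white dot, where it starts), 0.55 = first click position (yellow dot), 1.10 = second position (green dot) and hard stop. A spring detent holds it in each of the three; half-way between two it lets go and snaps on into the next. Pushing the handle out of a detent takes about 5 to 8 N, along the arc
- start_button_top (a point): centre of the top face of the green start button (32 mm in diameter), on a grey push-button station 60 mm high, 140 x 80 mm on plan, fixed to the bench on one side of the machine, left or right
- start_button (a joint): how far the green start button is pressed, m: 0 = up, 0.006 = right down, which takes about 5 N downward; it springs back up
- stop_button_top (a point): centre of the top face of the red stop button, of the same size and kind, on the same station 68 mm from the green one, centre to centre
- stop_button (a joint): how far the red stop button is pressed, m: 0 = up, 0.006 = right down
- oil_bottle_mid (a point): centre, half-way up, of a loose white oil bottle with a blue cap, 56 mm in diameter, 150 mm tall, standing on the bench on the side of the machine away from the buttons
- hub_mid (a point): centre, half-way up, of a loose aluminium bicycle hub standing on end, 58 mm in diameter, 70 mm tall
- tape_roll_mid (a point): centre of a loose roll of blue tape lying flat, 90 mm in diameter, 25 mm high
Not all that is in view belongs to the job. What is shaped like the part that bears start_button_top but orange or purple is not meant.

How it is judged:
By the outcome, as a careful person would: the job done as asked, in the order asked, and still so for the second after the job is handed in, with the robot touching nothing.
It also fails if it takes over 42 s, if anything falls off the work surface, if the arm or the gripper's body presses on something with over 40 N, if the wrist force passes 120 N, or if a joint passes its speed limit or range.

## Robot

A 7-joint arm with a two-finger parallel gripper is mounted at the origin on the work surface. World frame = base frame: x ahead of the robot, y to its left, z up, the work surface at z = 0. Lengths are in m, angles in rad, forces in N, time in s.
With the tool pointing down it reaches from about 0.35 to 0.9 m from the base axis. Payload 19.9 kg.
Tool frame: the origin (TCP) lies between the finger pads; the fingertips stand 19 mm ahead of it and the grasp point (between the pads) is the TCP; z points along the fingers, y is the direction in which the jaws open and shut (so a half turn about z gives the same grasp; the last joint's range is limited). The gripper opens to 94 mm and grips with 3 to 60 N. Pads are 16 mm wide; open, the fingers measure 119 mm over their backs; the gripper's body (75 mm by 177 mm) begins 78 mm behind the grasp point.
Start: joints at [1.262, 0.417, -0.01, 1.614, 0.005, 1.111, -0.053], TCP at [0.165, -0.603, 0.187] pointing down, gripper open.
Joint ranges: [-2.81, 2.81], [-0.39, 2.02], [-1.27, 1.25], [0.06, 2.57], [-1.19, 4.33], [0.19, 2], [-2.82, 2.82]. Speed limits (rad/s): [1.89, 1.89, 2.39, 2.39, 3.01, 3.01, 3.01].

## Interface

Orientations are given as a 3x3 rotation matrix whose columns are the frame's x, y, z axes.
In Python, from rig import robot gives the robot as it stands. Calls block until the motion is done:
- robot.move_ptp(position, orientation): joint-space move of the TCP to a pose.
- robot.move_linear(position, velocity=0.15, frame=None, threshold=None): straight line of the TCP; frame=None keeps the orientation; velocity is the mean speed in m/s. With threshold (N) it stops when the force on the tool has changed by that much, and returns True; else False.
- robot.goto_joints(angles): joint-space move.
- robot.gripper_to(opening): finger opening in m; the grip force is fixed at half the most; returns when the fingers have stopped.
- robot.pause(seconds).
- robot.ik(position, orientation): joint angles nearest the present ones, or None.
- robot.get_state(): the state.
- robot.grab_frame(name): name is "scene" or "top" or "wrist"; returns the picture (384x512x3 uint8, red, green, blue); there is no depth.
- robot.camera_info(name): a dict with "fx", "fy", "cx", "cy" (pixels), "rvec" (rotation vector, rad) and "tvec" (3), from world to camera coordinates, as OpenCV has them. Camera axes: x right, y down, z forward; pixel columns grow to the right and rows downward; lengths in m; the calibration is good to about 2 mm. A picture is of the moment at which its call begins: read the wrist's pose just before it. camera_info takes no time and is no camera call; for the wrist camera it gives the pose at the moment of the call.
A pose or a line that the arm cannot do raises robot.PlanningError and nothing moves.
- robot.sign_off(): hands the job in, once; it reports no verdict.
The state is a dict: "time": time; "qpos": joint angles; "joint_vel": joint speeds; "effort": joint torques, N m; "ee_pos": TCP position; "tool_rot": TCP orientation; "force": force on the tool from outside, world axes, zero at the start; "moment": the same for the moment, N m; "opening": finger opening in m.
Only numpy, scipy, OpenCV 4.12 (cv2) and the standard library are available. Lean on these libraries where they do the work, as an engineer would, in place of code of your own. Each camera call takes 0.05 s, during which the arm holds its last target.

## Working session

There is one attempt and no reset: what is moved stays moved. The work goes in short steps, each a Python script; the robot and the scene stay as the last script left them, time stands still between calls to the robot, and variables do not carry over. Pictures are saved under pics/ and viewed, and the job is handed in when it is done.

```bash
mkdir -p pics; ls; python3 - <<'E'
from rig import robot
import cv2
for n in("scene","top","wrist"):
    im=robot.grab_frame(n); cv2.imwrite(f"pics/{n}0.png",im[:,:,::-1]); print(n,robot.camera_info(n))
print(robot.get_state())
E
```

```text
pics
scene {'fx': 494.2718924898596, 'fy': 494.2718924898596, 'cx': 261.6068836290879, 'cy': 186.4043844005457, 'rvec': array([ 1.64132485,  2.06153386, -0.68708306]), 'tvec': array([ 0.13839905, -0.37360692,  1.51952609])}
top {'fx': 410.42842549455213, 'fy': 410.42842549455213, 'cx': 258.1068539591128, 'cy': 189.3158681297366, 'rvec': array([ 2.18662565, -2.18531011,  0.08626613]), 'tvec': array([0.01232376, 0.60827849, 1.11805357])}
wrist {'fx': 319.6757006099247, 'fy': 319.6757006099247, 'cx': 251.06349051804906, 'cy': 191.07716583961437, 'rvec': array([-2.30966165,  1.76200631,  0.2523465 ]), 'tvec': array([-0.62475508, -0.03014921,  0.39208774])}
{'time': 0.15, 'qpos': array([ 1.2614729 ,  0.41787938, -0.01032597,  1.61401955,  0.00470238,
        1.11065911, -0.05297317]), 'joint_vel': array([-2.76615047e-04, -1.23589332e-03, -5.58838964e-04, -3.90362255e-03,
       -4.34545114e-05, -1.97656949e-03,  5.69806867e-04]), 'effort': array([ 2.30963349e-05, -8.51540136e+01,  6.38663918e-01, -4.26140249e+01,
       -4.88230982e-02,  1.70589157e-02,  1.80202460e-04]), 'ee_pos': array([ 0.16532202, -0.60243534,  0.18684921]), 'tool_rot': array([[ 9.64334215e-01,  2.64687402e-01, -3.16641631e-04],
       [ 2.64687582e-01, -9.64333810e-01,  8.86629376e-04],
       [-7.06686044e-05, -9.38818151e-04, -9.99999557e-01]]), 'force': array([-0.41222885, -0.04428838, -0.1032584 ]), 'moment': array([ 0.0398303 , -0.02559424, -0.0153115 ]), 'opening': 0.09373225314147303}
```

View pics/scene0.png

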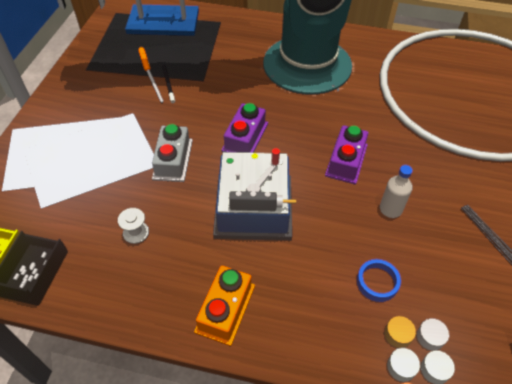

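View pics/top0.png

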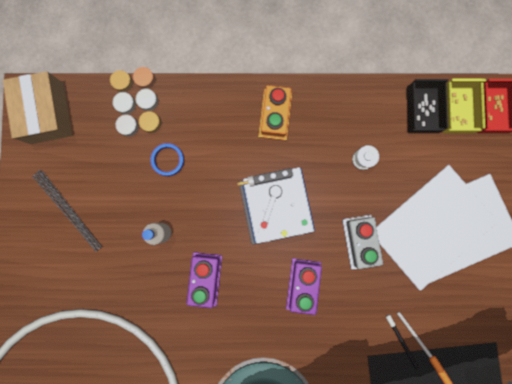

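```bash
cat > h.py <<'E'
import numpy as np,cv2
from rig import robot
def cam(n):
    c=robot.camera_info(n);K=np.array([[c['fx'],0,c['cx']],[0,c['fy'],c['cy']],[0,0,1.]])
    return K,cv2.Rodrigues(c['rvec'])[0],c['tvec']
def proj(n,p):
    K,R,t=cam(n);q=K@(R@np.array(p)+t);return q[:2]/q[2]
def ray(n,u,v,z,C=None):
    K,R,t=C or cam(n);d=R.T@np.linalg.solve(K,[u,v,1]);o=-R.T@t
    return o+d*(z-o[2])/d[2]
def tri(uvA,A,uvB,B):
    P=[c[0]@np.c_[c[1],c[2]] for c in(A,B)]
    X=cv2.triangulatePoints(P[0],P[1],np.array(uvA,float).reshape(2,1),np.array(uvB,float).reshape(2,1))
    return (X[:3]/X[3]).ravel()
def blobs(im,lo,hi,box=None,amin=8):
    h=cv2.cvtColor(im,cv2.COLOR_RGB2HSV)
    m=cv2.inRange(h,lo,hi)
    if box: k=np.zeros_like(m);x0,y0,x1,y1=box;k[y0:y1,x0:x1]=1;m*=k
    n,l,s,c=cv2.connectedComponentsWithStats(m)
    return [(c[i].round(1),s[i].tolist()) for i in range(1,n) if s[i][4]>=amin]
def save(im,f,box=None,k=1):
    if box:x0,y0,x1,y1=box;im=im[y0:y1,x0:x1]
    cv2.imwrite(f,cv2.resize(im,None,fx=k,fy=k,interpolation=cv2.INTER_CUBIC)[:,:,::-1])
E
python3 - <<'E'
from h import *
t=cv2.imread('pics/top0.png')[:,:,::-1].copy();s=cv2.imread('pics/scene0.png')[:,:,::-1].copy()
save(t,'pics/tc.png',(225,155,395,280),4.5); save(s,'pics/sc.png',(140,95,310,245),4)
print(proj('top',[.165,-.603,.187]))
for nm,lo,hi in(('red',(0,150,80),(6,255,255)),('green',(50,100,40),(85,255,255)),('yel',(22,150,120),(32,255,255))):
    print(nm,'top',blobs(t,lo,hi,(225,155,395,280),4)); print(nm,'scene',blobs(s,lo,hi,(140,95,310,245),4))
E
```

```text
[525.29979386 375.89951826]
red top [(array([365.5, 230. ]), [360, 225, 12, 11, 109]), (array([308.4, 275.5]), [303, 271, 11, 9, 72])]
red scene [(array([239.7, 126.4]), [233, 122, 14, 10, 100]), (array([166.3, 149.3]), [160, 145, 14, 10, 111]), (array([275.2, 154.3]), [271, 148, 9, 16, 91])]
green top [(array([303.9, 221.9]), [303, 221, 3, 3, 8]), (array([370.3, 255.9]), [365, 251, 12, 11, 110])]
green scene [(array([249.4, 108.2]), [243, 103, 13, 11, 103]), (array([171.1, 128.8]), [165, 124, 13, 10, 99]), (array([229.5, 160.5]), [227, 159, 6, 4, 20])]
yel top []
yel scene [(array([254.4, 155.3]), [252, 153, 6, 5, 23])]
```

View pics/tc.png

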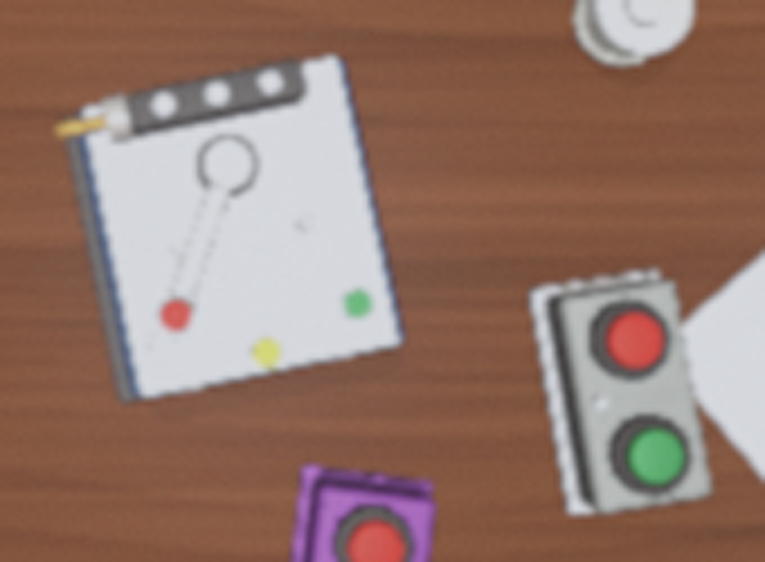

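View pics/sc.png

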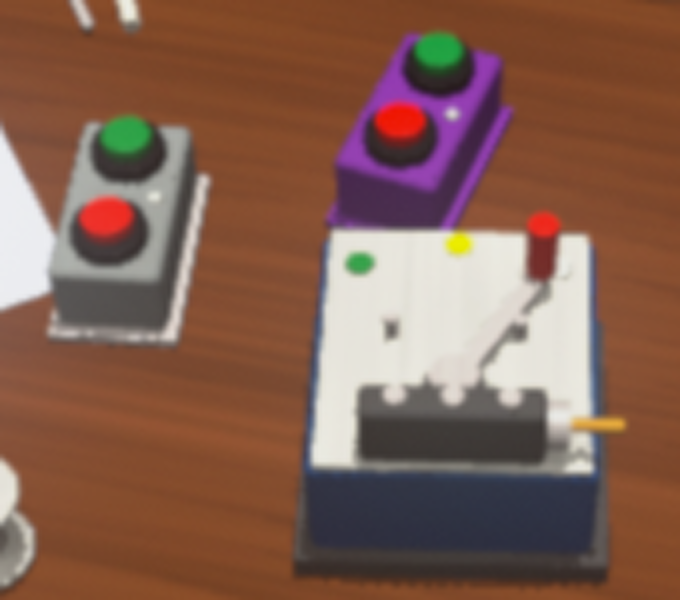

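The top view shows four stations: grey (363,242), purple (205,280), purple (305,287) and orange (275,112). Only the grey one fits the description, with green at (370,256) and red at (365,230). The enlarged crop confirms this. The red handle is at about (264,225), the yellow dot at (284,233) and the green dot at (304,222).

```bash
python3 - <<'E'
from h import *
t=cv2.imread('pics/top0.png')[:,:,::-1].copy()
for nm,lo,hi in(('red',(0,100,60),(10,255,255)),('red2',(170,100,60),(180,255,255)),('green',(45,60,40),(90,255,255)),('yel',(20,60,120),(35,255,255))):
    print(nm,blobs(t,lo,hi,(240,165,312,242),4))
T=cam('top');S=cam('scene')
print('start tri',tri((370.3,255.9),T,(171.1,128.8),S),'stop tri',tri((365.5,230),T,(166.3,149.3),S))
print('greendot tri',tri((303.9,221.9),T,(229.5,160.5),S),ray('top',303.9,221.9,.105,T),ray('scene',229.5,160.5,.105,S))
print('yel',ray('top',284.2,233.2,.105),ray('scene',254.4,155.3,.105))
print('handle top',ray('top',263.7,224.4,.161),ray('scene',275.7,151,.161), 'pivot',ray('top',275.5,191.5,.118))
E
```

```text
red [(array([278.9, 173.1]), [240, 165, 72, 44, 654]), (array([242.9, 224.7]), [240, 194, 10, 48, 259]), (array([263.7, 224.3]), [261, 222, 6, 6, 26]), (array([297.4, 238.5]), [272, 233, 40, 9, 186])]
red2 []
green [(array([304., 222.]), [302, 220, 5, 5, 21])]
yel [(array([242.7, 182.6]), [240, 181, 8, 4, 16]), (array([283.8, 233. ]), [281, 231, 6, 6, 24])]
start tri [ 0.42995938 -0.27847305  0.08242362] stop tri [ 0.49711344 -0.2674849   0.0818279 ]
greendot tri [ 0.51842128 -0.10345985  0.10900742] [ 0.51847555 -0.10435018  0.105     ] [ 0.51510837 -0.10418032  0.105     ]
yel [ 0.48964137 -0.0537059   0.105     ] [ 0.48623344 -0.05191957  0.105     ]
handle top [ 5.12678222e-01 -2.46374054e-04  1.61000000e-01] [0.5109743 0.001619  0.161    ] pivot [ 0.59564483 -0.03112267  0.118     ]
```

```bash
cat >> h.py <<'E'
P=np.array([.5965,-.0313]);H=np.array([.5122,.0005]);PHI0=np.arctan2(*(H-P)[::-1])%(2*np.pi)
def pose(a,d,z,s=1):
    f=PHI0+a;r=np.array([np.cos(f),np.sin(f),0]);t=np.array([-np.sin(f),np.cos(f),0])
    y=s*r;zz=np.array([0,0,-1.]);x=np.cross(y,zz)
    return np.r_[P,0]+.09*r-d*t+[0,0,z],np.c_[x,y,zz]
E
python3 - <<'E'
from h import *
print(PHI0,np.linalg.norm(H-P))
for s in(1,-1):
  for a in(0,.55,1.1):
    print(s,a,pose(a,.017,.15,s)[0],robot.ik(*pose(a,.017,.15,s)))
st=[.430,-.278,.16]
for s in(1,-1):print(robot.ik(st,pose(.6,0,0,s)[1]))
E
```

```text
2.780873427718331 0.09009844615752265
1 0 [0.51829221 0.01637119 0.15      ] [ 0.76746541  0.47568544 -1.08132331  1.88965911  0.47983033  1.06655968
  2.27108487]
1 0.55 [ 0.50490882 -0.03153735  0.15      ] [-0.86826568  0.43003958  1.08960699  1.96944802 -0.4511728   1.01141712
 -2.51952805]
1 1.1 [ 0.51854034 -0.07937589  0.15      ] [ 0.37152108  0.29771005 -0.32932711  1.89202513  0.11525104  0.97010377
 -2.41193293]
-1 0 [0.51829221 0.01637119 0.15      ] [ 0.52200805  0.35227123 -0.73683831  1.89594203  0.27949787  0.99801696
 -0.6984433 ]
-1 0.55 [ 0.50490882 -0.03153735  0.15      ] [ 0.59957356  0.3196826  -0.7058651   1.92598901  0.24746908  0.98316188
 -0.03061986]
-1 1.1 [ 0.51854034 -0.07937589  0.15      ] [ 0.67986253  0.35759582 -0.70885593  1.88243395  0.27416532  1.00020683
  0.59163973]
[ 0.50471865  0.24643345  0.01055179  1.92111148 -0.00311183  0.97406315
 -2.38561152]
[ 0.9354609   0.28114361 -0.49310509  1.90708801  0.15763207  0.99113156
  0.61130588]
```

```bash
python3 - <<'E'
from h import *
robot.gripper_to(0.0)
robot.move_ptp(*pose(0,.035,.25,-1))
p,R=pose(0,.035,.152,-1)
print(robot.move_linear(p,velocity=.15,threshold=12))
st=robot.get_state();print(st['time'],st['ee_pos'],p,st['opening'],st['force'])
im=robot.grab_frame('scene');save(im,'pics/s1.png',(140,60,400,255),3)
im=robot.grab_frame('wrist');save(im,'pics/w1.png')
E
```

```text
False
4.9583 [0.52510276 0.03332894 0.15273877] [0.52464526 0.03321277 0.152     ] 0.0002782314647462583 [0.36402213 0.22820536 1.475852  ]
```

View pics/s1.png

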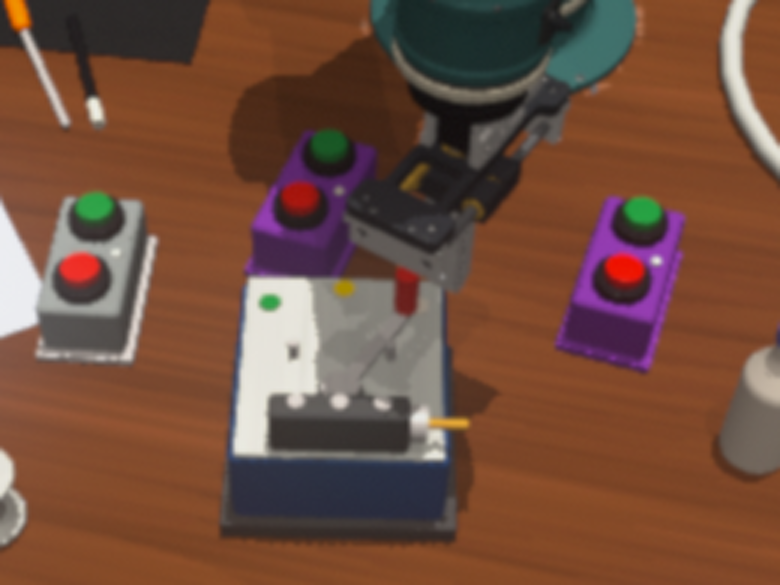

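View pics/w1.png

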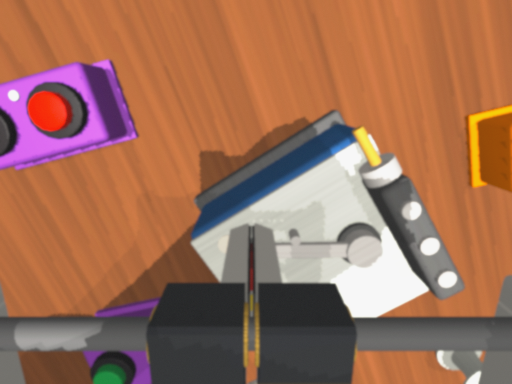

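The tool is on the clockwise side of the handle, clear of it, with the handle at (405,290) in the scene crop. I'll push along the arc and watch the force.

```bash
python3 - <<'E'
from h import *
p,R=pose(0,.02,.150,-1)
print('appr',robot.move_linear(p,velocity=.06,frame=R,threshold=12))
for a in np.linspace(.1,1.1,9):
    p,R=pose(a,.017,.150,-1)
    hit=robot.move_linear(p,velocity=.06,frame=R,threshold=20)
    s=robot.get_state();f=s['force'];t=-R[:,0]
    print(round(a,2),hit,round(s['time'],2),(s['ee_pos']-p).round(4),f.round(1),'tan',round(f@t,1))
    if hit:break
im=robot.grab_frame('scene');save(im,'pics/s2.png',(140,60,400,255),3)
E
```

```text
appr False
0.1 False 5.81 [0.0001 0.     0.0001] [ 0.6  0.7 -0.3] tan -0.8
0.22 False 6.15 [0.0002 0.0003 0.    ] [-0.   0.5 -0.8] tan -0.5
0.35 False 6.49 [0.0002 0.0004 0.    ] [ 1.   0.5 -1.1] tan -0.5
0.48 False 6.83 [0.0001 0.0005 0.    ] [-0.3 -0.4 -0.7] tan 0.4
0.6 False 7.17 [0.0001 0.0005 0.    ] [ 1.3 -0.2 -0. ] tan 0.5
0.72 False 7.52 [0.     0.0005 0.    ] [-0.1 -0.1 -0.3] tan 0.1
0.85 False 7.86 [-0.0001  0.0006 -0.    ] [0.3 0.6 0.1] tan -0.4
0.98 False 8.2 [-0.0001  0.0006 -0.    ] [0.4 1.1 0.4] tan -0.7
1.1 False 8.54 [-0.0002  0.0006 -0.0001] [-0.9  0.5 -0.1] tan -1.0
```

View pics/s2.png

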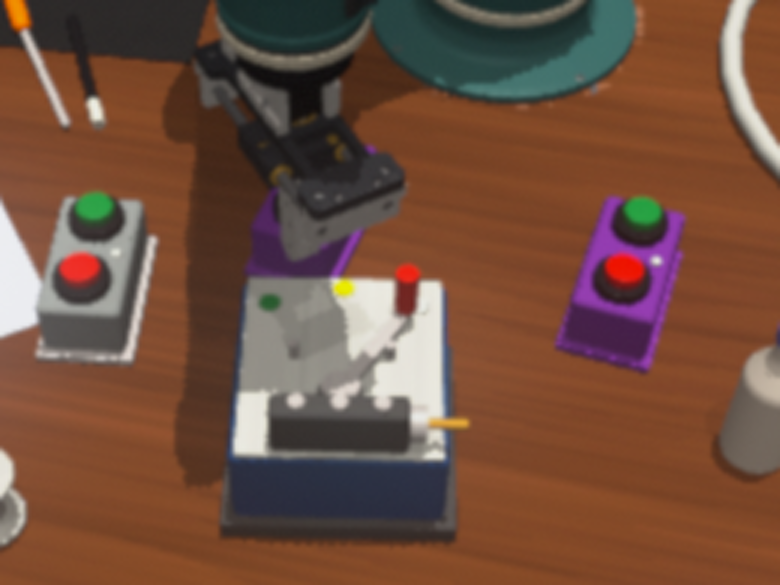

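The push missed: the lever is still at 0 and there was no force. I'll check where the fingertips really are against the reported TCP.

```bash
python3 - <<'E'
from h import *
s=robot.get_state();e=s['ee_pos'];R=s['tool_rot'];print(e,s['tool_rot'].round(2),s['opening'])
for z in(-.08,0,.019):
    q=e+R[:,2]*z
    print(z,q,(proj('scene',q)-[140,60])*3,proj('wrist',q), proj('top',q))
im=robot.grab_frame('top');save(im,'pics/t2.png',(200,140,400,290),4)
im=robot.grab_frame('wrist');save(im,'pics/w2.png')
E
```

```text
[ 0.51829832 -0.07867797  0.14999697] [[-0.67  0.74 -0.  ]
 [ 0.74  0.67  0.  ]
 [ 0.    0.   -1.  ]] 0.0004085847900336591
-0.08 [ 0.51830859 -0.07869679  0.22999697] [296.36001478 194.76658545] [253.26831616 298.74226327] [298.97643634 222.25551523]
0 [ 0.51829832 -0.07867797  0.14999697] [298.54795999 271.21009543] [252.60241911 226.28444986] [295.5738985 222.0630483]
0.019 [ 0.51829588 -0.0786735   0.13099698] [299.03105796 288.08881086] [252.50930576 216.1525686 ] [294.84354357 222.02173527]
```

View pics/t2.png

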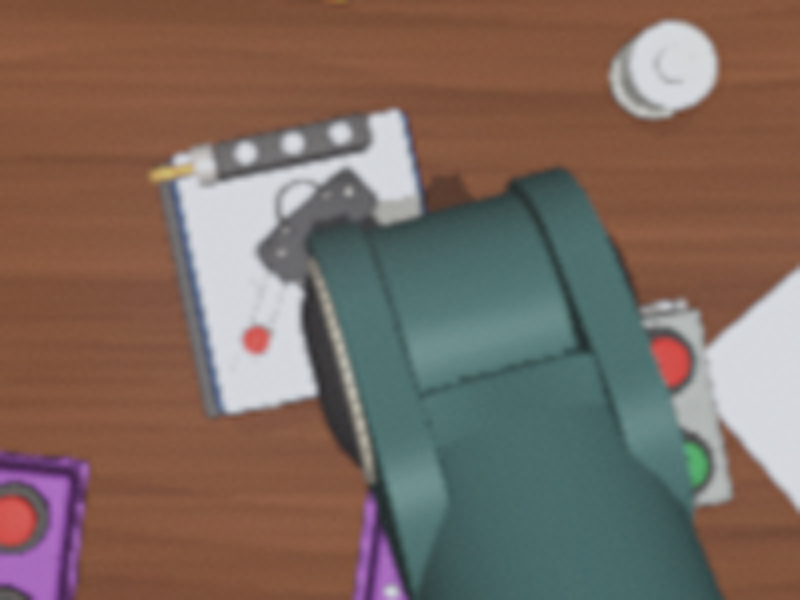

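View pics/w2.png

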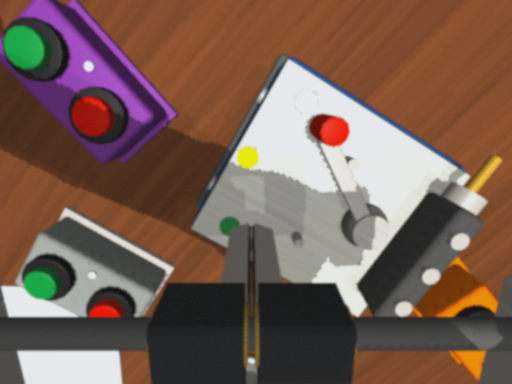

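```bash
python3 - <<'E'
from h import *
im=robot.grab_frame('scene');im=im.copy()
save(im,'pics/s3.png',(195,75,295,150),8)
e=robot.get_state()
for z in(-.078,-.04,0,.019):print(z,(proj('scene',e['ee_pos']+e['tool_rot'][:,2]*z)-[195,75])*8)
im=robot.grab_frame('wrist');save(im,'pics/w3.png',(190,190,320,290),6)
for z in(-.078,-.04,0,.019):print(z,[((proj('wrist',e['ee_pos']+e['tool_rot']@[x,0,z])-[190,190])*6).round() for x in (-.008,.008)])
E
```

```text
-0.078 [349.68842857 404.69226452]
-0.04 [352.50360831 504.25806862]
0 [355.30053593 603.17834141]
0.019 [356.57340246 648.19641921]
-0.078 [array([380., 729.]), array([380., 536.])]
-0.04 [array([378., 465.]), array([378., 306.])]
0 [array([376., 283.]), array([376., 149.])]
0.019 [array([375., 218.]), array([376.,  93.])]
```

View pics/s3.png

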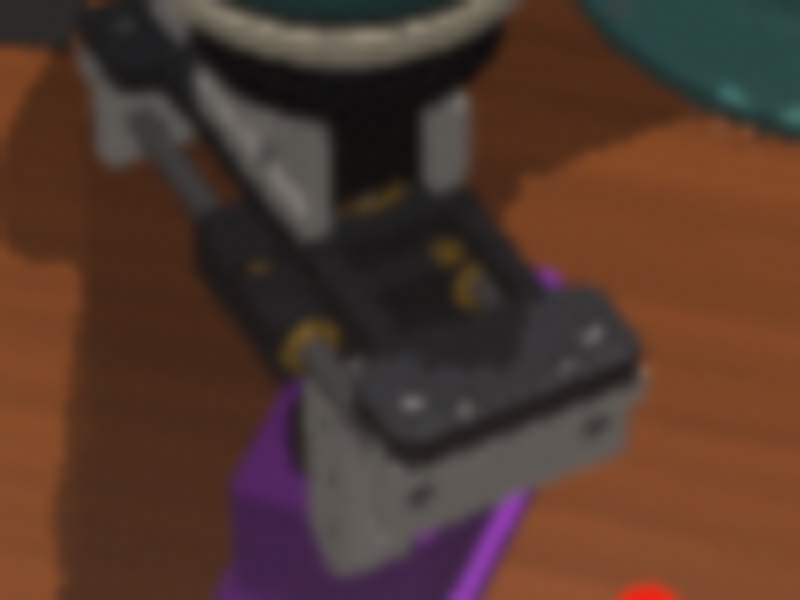

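View pics/w3.png

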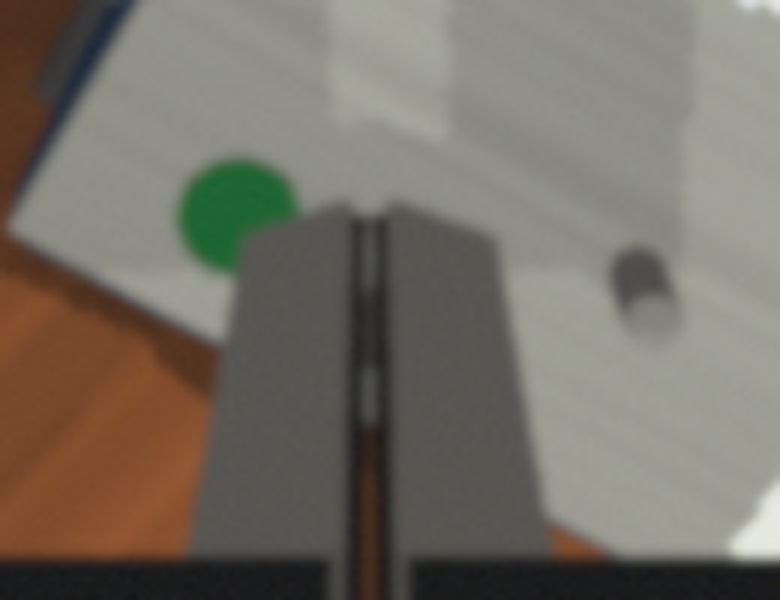

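Both views put the closed fingertips about 14 mm behind the TCP rather than 19 mm ahead of it. That means they passed just over the handle, at about 0.165. I'll go back to the start side and come down lower, guarded by force.

```bash
python3 - <<'E'
from h import *
e=robot.get_state()['ee_pos'];robot.move_linear(e+[0,0,.04],velocity=.2)
robot.move_ptp(*pose(0,.038,.19,-1))
p,R=pose(0,.038,.122,-1)
print('hit',robot.move_linear(p,velocity=.06,frame=R,threshold=6))
s=robot.get_state();print(s['time'],s['ee_pos'],s['force'])
im=robot.grab_frame('scene');save(im,'pics/s4.png',(225,75,325,150),8)
im=robot.grab_frame('wrist');save(im,'pics/w4.png',(130,150,390,345),3)
E
```

```text
hit False
11.6 [0.52593278 0.03603173 0.12234489] [0.66851068 0.31333121 0.45815381]
```

View pics/s4.png

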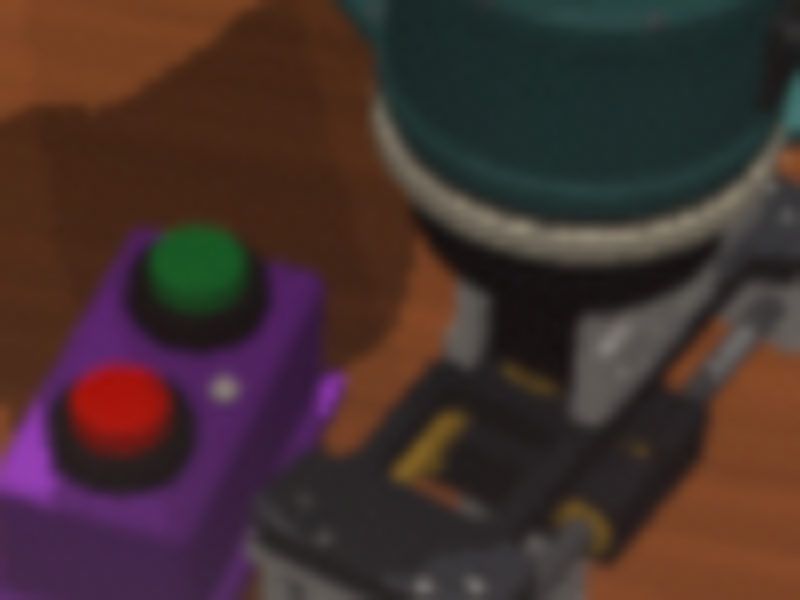

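View pics/w4.png

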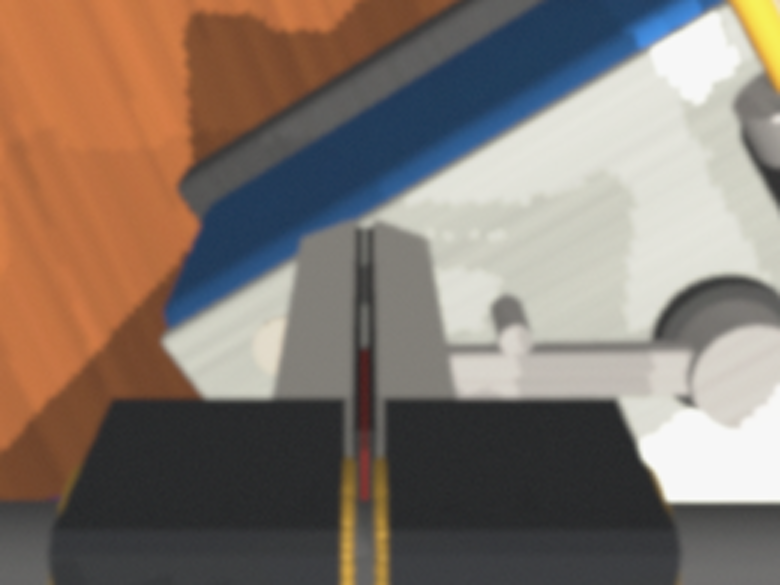

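```bash
cat > push.py <<'E'
from h import *
import sys
z,a0,a1,n,d=map(float,sys.argv[1:6])
if a0<=.1:
    p,R=pose(0,.02,z,-1)
    print('appr',robot.move_linear(p,velocity=.06,frame=R,threshold=12))
for a in np.linspace(a0,a1,int(n)):
    p,R=pose(a,d,z,-1)
    hit=robot.move_linear(p,velocity=.06,frame=R,threshold=20)
    s=robot.get_state();f=s['force'];t=-R[:,0]
    print(round(a,2),hit,round(s['time'],2),(s['ee_pos']-p).round(4),f.round(1),'tan',round(f@t,1))
    if hit:break
E
python3 push.py .122 .1 .5 5 .017; python3 - <<'E'
from h import *
im=robot.grab_frame('scene');save(im,'pics/s5.png',(170,60,370,200),4)
E
```

```text
appr False
0.1 False 12.5 [0.0003 0.0006 0.0002] [-0.1  3.8  0.9] tan -3.6
0.2 False 12.8 [0.0002 0.0002 0.0001] [2.1 3.1 1.4] tan -3.4
0.3 False 13.1 [-0.0001 -0.0002 -0.0001] [0.5 0.6 0.9] tan -0.6
0.4 False 13.4 [ 0.      0.0001 -0.0001] [-0.1 -0.4  0.7] tan 0.4
0.5 False 13.7 [ 0.      0.0003 -0.    ] [0.5 0.  0.2] tan 0.0
```

View pics/s5.png

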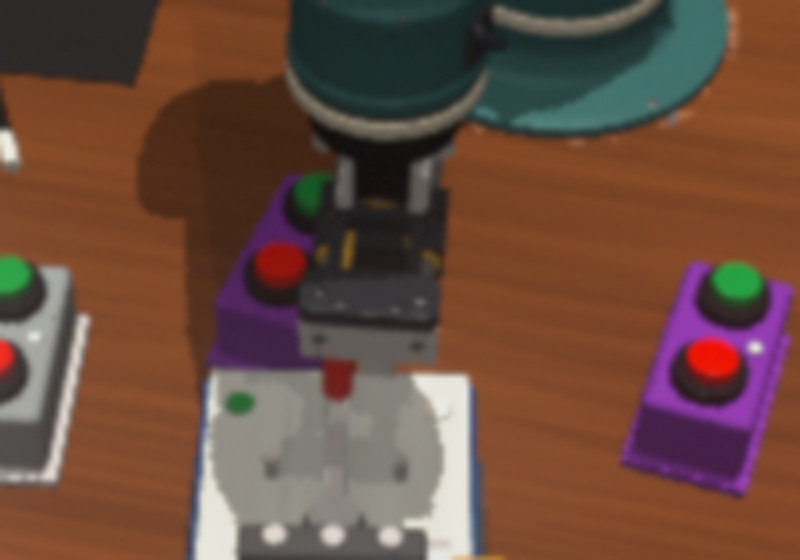

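The lever snapped into its first position (handle at about (338,380)). I'll carry on to the second.

```bash
python3 push.py .122 .6 1.08 7 .017; python3 - <<'E'
from h import *
im=robot.grab_frame('scene');save(im,'pics/s6.png',(170,60,370,200),4)
E
```

```text
0.6 False 14.05 [0.0002 0.0007 0.0001] [0.5 2.6 0.6] tan -2.4
0.68 False 14.32 [0.0001 0.0008 0.0001] [1.  5.  1.3] tan -4.5
0.76 False 14.6 [0.0001 0.0003 0.    ] [1.7 3.3 0.8] tan -2.3
0.84 False 14.88 [-0.0002 -0.0002 -0.0001] [ 0.1 -0.4  0.1] tan 0.4
0.92 False 15.15 [-0.0002  0.0001 -0.0001] [0.1 1.3 0.4] tan -1.0
1.0 False 15.43 [-0.0001  0.0003 -0.    ] [-0.2  0.1 -0.7] tan -0.2
1.08 False 15.7 [-0.0001  0.0003 -0.    ] [-0.3 -0.2 -0.4] tan -0.0
```

View pics/s6.png

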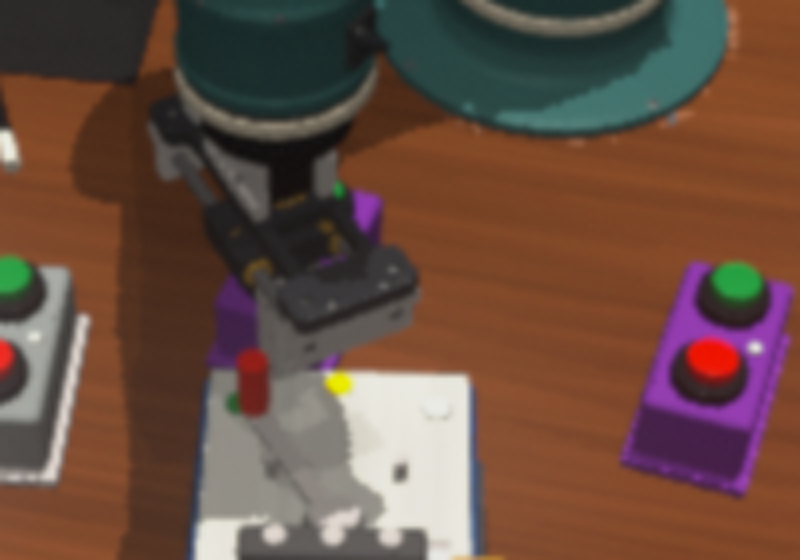

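```bash
python3 - <<'E'
from h import *
p,R=pose(1.08,.04,.122,-1)
robot.move_linear(p,velocity=.1,frame=R)
robot.move_linear(p+[0,0,.11],velocity=.25)
Rb=pose(2.0,0,0,-1)[1]
print(robot.ik([.430,-.278,.2],Rb),robot.ik([.430,-.278,.05],Rb))
robot.move_ptp([.430,-.278,.2],Rb)
robot.move_linear([.430,-.278,.125],velocity=.15,threshold=8)
s=robot.get_state();print(s['time'],s['ee_pos'],s['force'])
save(robot.grab_frame('wrist'),'pics/w7.png');save(robot.grab_frame('scene'),'pics/s7.png',(120,60,320,200),4)
save(robot.grab_frame('top'),'pics/t7.png',(225,155,395,280),4)
E
```

```text
[ 1.45617806  0.41918493 -1.17213038  1.85022644  0.42246641  1.15512995
  1.77718123] [ 1.30185191  0.62350372 -1.00538574  1.98094471  0.67197795  0.91398552
  1.58158732]
18.575 [ 0.43059599 -0.27772468  0.12567532] [-0.64195154 -0.61310351 -0.05811648]
```

View pics/w7.png

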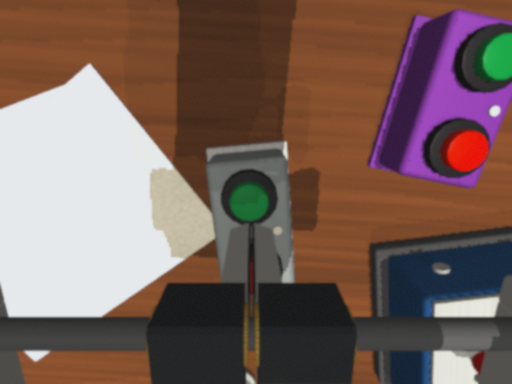

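View pics/s7.png

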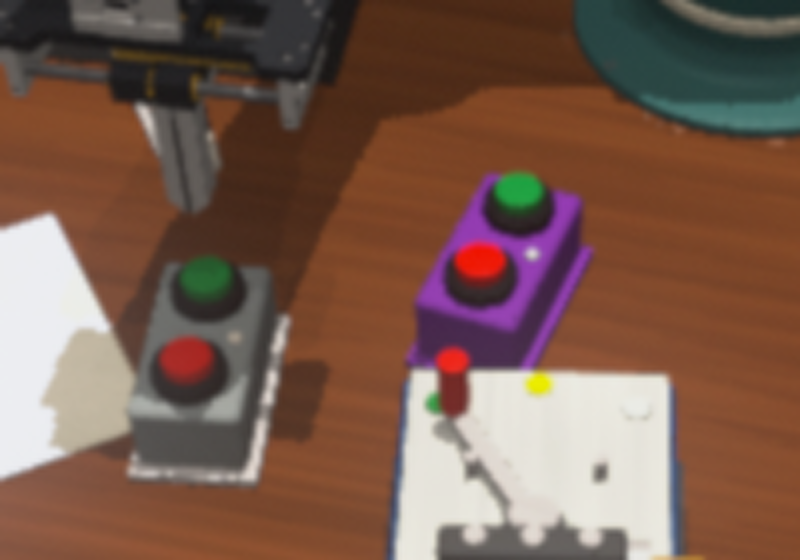

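View pics/t7.png

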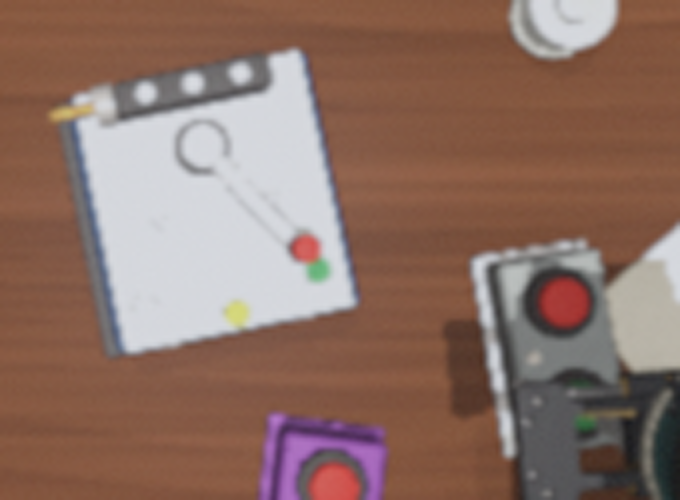

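```bash
python3 - <<'E'
from h import *
e=robot.get_state()['ee_pos']
for z in(-.04,-.014,0,.019):print(z,(proj('scene',e-[0,0,z])-[120,60])*4)
print((proj('scene',[.43,-.278,.082])-[120,60])*4, proj('wrist',[.43,-.278,.082]))
E
```

```text
-0.04 [185.26210915 176.07389557]
-0.014 [191.1696907  208.28811878]
0 [194.2664247  225.17470418]
0.019 [198.37842234 247.59755333]
[204.2381022  275.68213188] [251.97817967 205.30133811]
```

The lever is at the green dot. The fingertip, closed, is confirmed at 14 mm behind the TCP, so it should meet the button at a TCP height of about 0.068. Pressing now.

```bash
python3 - <<'E'
from h import *
robot.move_linear([.430,-.278,.08],velocity=.1,threshold=8)
for k,z in enumerate(np.arange(.076,.052,-.002)):
    hit=robot.move_linear([.430,-.278,z],velocity=.02,threshold=14)
    s=robot.get_state();print(round(z,3),hit,round(s['time'],2),s['ee_pos'].round(4),s['force'].round(1))
    if hit or s['force'][2]>12:break
im=robot.grab_frame('scene');save(im,'pics/s8.png',(130,60,230,135),8)
E
```

```text
0.076 False 19.68 [ 0.43   -0.2781  0.0761] [ 0.1 -1.1  0.2]
0.074 False 19.93 [ 0.43   -0.278   0.0739] [ 0.1  0.6 -0.9]
0.072 False 20.18 [ 0.43   -0.2779  0.0719] [ 0.4 -0.5  1.3]
0.07 False 20.43 [ 0.4299 -0.278   0.0699] [0.1 0.3 0. ]
0.068 False 20.68 [ 0.43   -0.278   0.0679] [0.5 0.2 0.3]
0.066 False 20.93 [ 0.4299 -0.278   0.0659] [-0.   0.7  0.3]
0.064 False 21.18 [ 0.4301 -0.278   0.064 ] [0.5 0.3 1.6]
0.062 False 21.43 [ 0.4301 -0.2781  0.062 ] [ 0.6 -0.9  1.5]
0.06 False 21.68 [ 0.4301 -0.278   0.06  ] [ 1.3 -0.8  3.8]
0.058 False 21.93 [ 0.4302 -0.278   0.0582] [-0.4 -0.5  7.1]
0.056 False 22.18 [ 0.4304 -0.2781  0.0574] [-11.7   4.6  40.2]
```

View pics/s8.png

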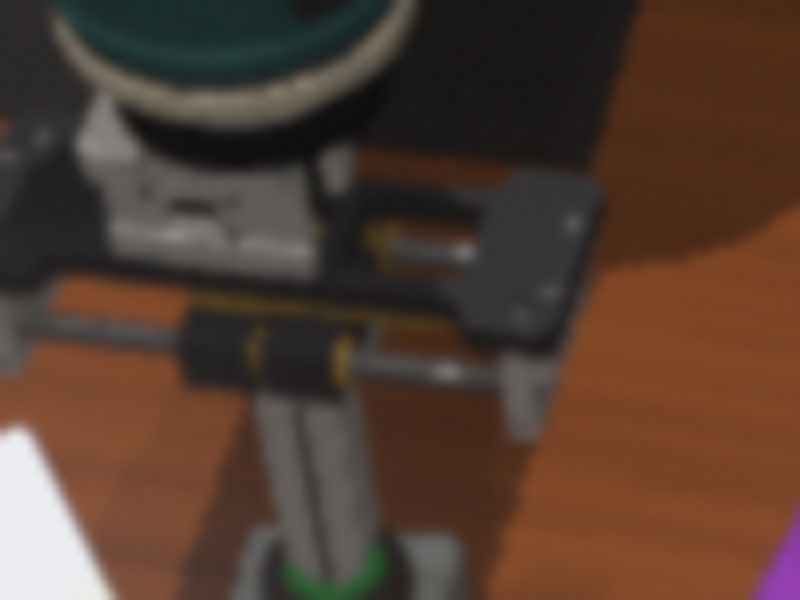

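The force rose from 1.6 N to 7 N over the travel, then steeply to 40 N at the end, so the button is right down. I'll lift off at once.

```bash
python3 - <<'E'
from h import *
robot.move_linear([.430,-.278,.10],velocity=.08)
robot.move_linear([.430,-.278,.22],velocity=.2)
robot.move_linear([.34,-.42,.24],velocity=.25)
robot.pause(.5)
s=robot.get_state();print(s['time'],s['ee_pos'],s['force'],s['joint_vel'].round(3))
t=robot.grab_frame('top');c=robot.grab_frame('scene');save(t,'pics/t9.png');save(c,'pics/s9.png')
T=cam('top');S=cam('scene')
for nm,lo,hi in(('red',(0,150,80),(6,255,255)),('green',(50,100,40),(85,255,255))):
    print(nm,blobs(t,lo,hi,(340,215,395,275),20),blobs(c,lo,hi,(150,115,195,180),20))
t0=cv2.imread('pics/top0.png')[:,:,::-1]
for n,(x0,y0,x1,y1) in dict(bottle=(135,215,180,250),hub=(345,138,385,175),tape=(143,138,190,182)).items():
    a=t[y0:y1,x0:x1].astype(float);b=t0[y0:y1,x0:x1].astype(float);print(n,abs(a-b).mean(),cv2.phaseCorrelate(a.mean(2),b.mean(2)))
E
```

```text
25.0 [ 0.34010332 -0.41987463  0.23999678] [0.16910779 0.06448534 0.49570383] [ 0.001  0.002  0.002 -0.002  0.001  0.001  0.001]
red [(array([365.6, 230.1]), [360, 225, 12, 11, 110])] [(array([166.5, 149.4]), [160, 144, 14, 11, 116])]
green [(array([370.2, 255.9]), [365, 251, 12, 11, 110])] [(array([171.1, 129. ]), [165, 124, 13, 11, 107])]
bottle 0.8982010582010582 ((0.28437300147971456, 0.03572247004436946), 0.8841563497171181)
hub 0.7948198198198199 ((-0.0316059455019726, 0.09392069303438078), 0.8939562719084577)
tape 0.941972920696325 ((0.040350457119537, 0.5477378700054523), 1.0032325549478889)
```

View pics/t9.png

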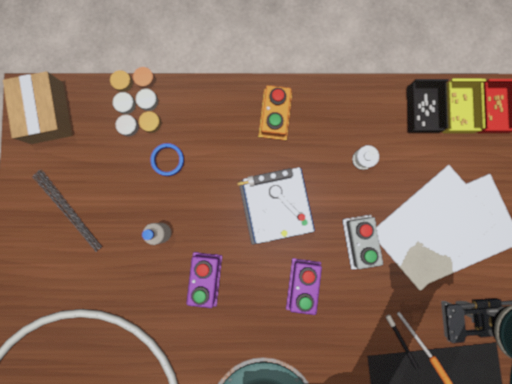

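View pics/s9.png

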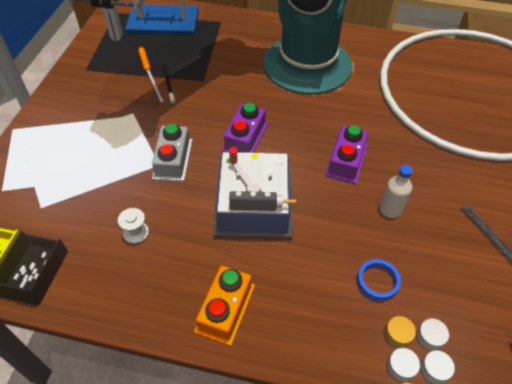

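```bash
python3 - <<'E'
from h import *
t=cv2.imread('pics/t9.png')[:,:,::-1].copy()
b=blobs(t,(0,100,60),(10,255,255),(290,205,308,225),8);print(b)
q=ray('top',*b[0][0],.161)[:2]-P;print(np.hypot(*q),np.arctan2(q[1],q[0])%(2*np.pi)-PHI0)
robot.sign_off()
E
```

```text
[(array([300.9, 216.8]), [298, 214, 7, 6, 33])]
0.08830707542312059 1.0977527874618085
the job is handed in; nothing more can be done
```

The lever is at its second stop on the green dot, the green button has been pressed right down and released, and the job is handed in at about 25 s of the 42 s allowed.

- **Lever:** I pushed it with the closed fingers, without gripping, past the yellow dot. In the last top picture its angle measures 1.098 rad against the 1.10 rad stop.
- **Start button:** I pressed the green button on the grey station until it bottomed, then lifted off. In the last pictures both buttons are where they were at the start, so green is up again. The red stop button was not touched.
- **Loose objects:** The bottle, hub and tape look unchanged against the first top picture.
- **Arm:** It ended clear of everything, with about 0 N on the tool.

Two things did not go as planned:

- **First push missed:** The closed fingertips sit about 14 mm behind the TCP, not 19 mm ahead of it, so the first sweep passed over the handle without touching it. I measured the offset in the pictures, lowered the tool and repeated the sweep.
- **Button force overshot:** The wrist force read about 40 N at the bottom of the press because the 14 N stop did not trigger in that last step. The contact was at the fingertips on the button, and the reading is below the 120 N wrist limit. It is right at the 40 N limit for the gripper's body, which I saw touch nothing.

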